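# Clip a sample slide into the colour reader's stage

### The arm

A 6-joint arm with a two-finger parallel gripper is mounted at the origin on the work surface. World frame = base frame: x ahead of the robot, y to its left, z up, the work surface at z = 0. Lengths are in m, angles in rad, forces in N, time in s.
With the tool pointing down it reaches from about 0.275 to 0.975 m from the base axis. Payload 8.4 kg.
Tool frame: the origin (TCP) lies midway between the tips of the shut fingers; the grasp point (between the pads) lies 19 mm behind it; z points along the fingers, y is the direction in which the jaws open and shut (so a half turn about z gives the same grasp; the last joint's range is limited). The gripper opens to 92 mm and grips with 3 to 60 N. Pads are 20 mm wide; open, the fingers measure 128 mm over their backs; the gripper's body (75 mm by 189 mm) begins 69 mm behind the grasp point.
Start: joints at [1.115, 0.353, 1.633, -0, 1.155, -0.002], TCP at [0.274, 0.562, 0.215] pointing down, gripper open.
Joint ranges: [-2.63, 2.63], [-0.92, 2.1], [0.06, 2.66], [-1.3, 4.44], [0, 2.69], [-3.02, 3.02]. Speed limits (rad/s): [2.22, 2.22, 2.79, 3.14, 3.14, 3.14].

### API

Orientations are given as a rotation vector (axis times angle).
In Python, from plant import monitor, camera, calibration, manip, nets gives the robot as it stands.
- The arm moves only by the tool arm_command, never from a script. Its argument "commands" is one flat list of numbers, 7 for each row, row after row: the shift along the tool's x, y, z in mm, then the turn, a rotation vector about the tool's x, y, z in degrees, then the gripper's target within -1 to 1 (fully open at 1, half-way at 0, shut at -1). A call has 1 to 20 rows; each row is the pose to reach, as a shift and turn from the pose commanded when the call began, along the tool's axes at that moment; what a row does not reach only later rows make up. A row lasts 1/12 s, in which the tool goes at most 41.7 mm and 7.16 degrees, less where a joint would pass 70% of its speed; a pose out of reach is approached as far as the arm can. A call with a gripper value outside its range is refused whole. The fingers move at their own pace and stop on an object; the grip force is fixed at half the most. Time passes only in rows, so rows that repeat a pose let the fingers close. It gives the time, the measured TCP pose, the force and the opening at its end, in the units of the state.
- monitor.read_state(): the state, without advancing time (a new reading comes with each control period).
- camera(name): name is "side" or "top"; returns the picture (400x640x3 uint8, red, green, blue); there is no depth.
- calibration(name): a dict with "fx", "fy", "cx", "cy" (pixels), "rvec" (rotation vector, rad) and "tvec" (3), from world to camera coordinates, as OpenCV has them. Camera axes: x right, y down, z forward; pixel columns grow to the right and rows downward; lengths in m; the calibration is good to about 2 mm. A picture is of the moment at which its call begins. calibration takes no time and is no camera call.
- manip.hand_in(): hands the job in, once; it reports no verdict.
Trained networks look in the newest picture that a camera, given by its name, has taken for a name from the list of things; names that differ only in an ending like _2 or _b are one class to them, and where a whole thing is asked for, a point or a joint stands for the part that bears it (a point fixed in the world has none). Each returns a list of dicts, best first, with "conf" (0 to 1); they miss things now and then, are a little off and sometimes report something else, mostly with a low value. They report only what shows in the picture. A call takes as long as a camera call. They do not tell look-alikes from the thing itself.
- nets.recognise(camera, target): "box" ([centre column, centre row, width, height] in pixels, round what is visible of it).
- nets.silhouettes(camera, target): "region" (400x640 bool, what is visible of it) and "box" ([centre column, centre row, width, height] in pixels, round what is visible of it).
The state is a dict: "time": time; "joint_pos": joint angles; "joint_velocities": joint speeds; "tau": joint torques, N m; "position": TCP position; "eef_rot": TCP orientation; "wrist_force": force on the tool from outside, world axes, zero at the start; "ft_torque": the same for the moment, N m; "finger_gap": opening from 0.0 (shut) to 1.0 (fully open).
Only numpy, scipy, OpenCV 4.12 (cv2) and the standard library are available. Lean on these libraries where they do the work, as an engineer would, in place of code of your own. Each camera call takes 0.05 s, during which the arm holds its last target.

### The job

Draw the sprung curved arm of the colour reader's stage back until it stays open by itself. Then take the sample slide from the white board, lay it flat on the stage and push it snugly home into the corner, resting it against both fixed edges with light pressure (a few newtons) on both at once for a moment, never hard, and let go of it. Finally tip the arm back so that it springs onto the slide's side and holds it there, still flush with both edges; leave the bottle, the roll and the bowl where they stand.

Things in the scene. Friction and masses are not known exactly. Their poses are not given: they have to be found in the camera images.
- stage: Fixed slide stage of a colour reader: aluminium deck 260 (x) x 200 (y) x 12 mm, origin under its centre, deck top 12 mm above the table. White reader housing on its +x end (x = 75 to 130 mm), top 58 mm above the table. The seat is the corner of two low fixed edges; the curved arm is on the +y side. Turned up to 0.35 rad.
- corner (a point): Point on the deck (12 mm above the table), (50, -35, 12) mm in the stage, axes as the stage's: where the inner faces of the two fixed edges meet when the side edge's strip is at mid setting (it may be up to 5 mm off in y). The seated slide's origin is 45 mm to -x of it and 25 mm (+/- 5) to +y, its long side along x.
- side_edge: Long fixed edge along x: steel bar 125 x 10 x 9 mm, origin under its centre, with a facing strip (125 x 8 x 9 mm) before it that was set by screws and clamped. The strip's face looks to the stage's +y and stands 19 mm from the origin, give or take up to 5 mm: this setting is not in any measured pose, it must be felt (or seen). Both stand 9 mm above the deck.
- end_edge: Short fixed edge: steel bar 14 (x) x 64 (y) x 9 mm (9 mm above the deck), origin under its centre. Its inner face looks to the stage's -x, 7 mm from the origin. Plain steel: sliding along one edge while pressed on it gives friction of up to about half the pressing force or more, which hides the touch of the other.
- clip (a joint): Sprung curved steel arm (8 mm rod) on an upright hinge: 0 shut and empty, 0.95 rad fully open at its stop; growing swings the nose to the stage's +y, off the corner. Over-centre spring: below 0.55 rad it closes by itself (0.38 N m at 0, evenly falling to none at 0.55), beyond that it opens and stays open (0.33 N m at 0.95). Damped: swings over in about 1 s. On a seated slide: 0.08 to 0.22.
- pivot (a point): Axis of the arm's hinge, on the deck, at (-85, 55, 12) mm in the stage's frame; axes as the stage's.
- knob (a point): Upright black pin, 12 mm diameter, on the arm's nose; the point is on its axis, 42.5 mm above the table; the pin reaches from 25 to 59 mm above the table. The round nose below it, 14 mm diameter, presses on the slide's side. 91 mm from the pivot axis, in the direction arm angle - 0.52 rad from the stage's +x.
- slide: Loose sample slide, 0.13 to 0.21 kg: steel plate 90 (x) x 50 (y) x 10 mm, origin under its centre, with a grip rib 44 (x) x 12 (y) x 22 mm standing on the middle of its top, along x (from 10 to 32 mm above its underside). Both ways round are the same.
- rib (a point): Middle of the slide's grip rib, 21 mm above the slide's underside; take the rib across its 12 mm width (the slide's y).
- board: Fixed white plastic board 180 x 140 x 12 mm on which the slide starts, origin under its centre; top 12 mm above the table.
- bottle: Bystander: clear bottle, 54 mm diameter, 150 mm high, origin under its centre.
- roll: Bystander: paper label roll lying flat, 84 mm diameter, 35 mm high, origin under its centre.
- bowl: Bystander: steel bowl, 110 mm diameter, 50 mm high, origin under its centre.
Mind the look-alikes: they are no part of the job. What is shaped like the slide but blue or orange is not meant.

How it is judged:
On the way, in this order (a step that is already met when the one before it is completed fails the run):
1. the arm is drawn back past its tipping point and stays open with the robot off it (value of joint clip above 0.8 rad and contact force between the fingers and clip below 0.1 N), for 0.2 s.
2. with the arm open, the slide lies flat in the corner, pressed on both fixed edges at once with at least 1 N (value of joint clip above 0.7 rad and contact force between slide and side_edge above 1 N and contact force between slide and end_edge above 1 N and z of slide in the frame of corner below 0.003 m and angle between the x axis of slide and the x axis of stage, either way round below 0.06 rad), for 0.2 s.
3. the slide is let go in the corner while the arm is still open (value of joint clip above 0.7 rad and contact force between the fingers and slide below 0.1 N and x of slide in the frame of corner above -0.0475 m and y of slide in the frame of corner below 0.0325 m), for 0.1 s.
At the end, for the whole second after the job is handed in: The slide lies flat in the corner, bearing on the side edge (over 0.8 N), within 1.8 mm of the end edge and within 0.035 rad of parallel, at rest, with the arm's nose bearing on its side with more than 1 N (x of slide in the frame of corner between -0.0468 and -0.043 m and y of slide in the frame of corner between 0.0185 and 0.0315 m and z of slide in the frame of corner below 0.002 m and angle between the x axis of slide and the x axis of stage, either way round below 0.035 rad and contact force between slide and side_edge above 0.8 N and contact force between clip and slide above 1 N and value of joint clip below 0.3 rad and linear speed of slide below 0.01 m/s); the robot touches nothing.
It fails at once if the slide is pressed on a fixed edge with more than 13 N (contact force between slide and side_edge above 13 N or contact force between slide and end_edge above 13 N).
It fails at once if the arm is forced on the slide with more than 15 N (contact force between clip and slide above 15 N).
It fails at once if a bystander is moved by more than 20 mm (distance of any of bottle, roll, bowl from where it was at the start of the episode above 0.02 m).
It also fails if it takes over 72 s, if anything falls off the work surface, if the arm or the gripper's body presses on something with over 40 N, if the wrist force passes 120 N, or if a joint passes its speed limit or range.

## Working session

There is one attempt and no reset: what is moved stays moved. The work goes in short steps, Python scripts to look and compute and a tool call to move; the robot and the scene stay as the last step left them, time stands still between calls to the robot, and variables do not carry over. Pictures are saved under pics/ and viewed, and the job is handed in when it is done.

Besides the shell and the picture viewer there is one more tool, called after ">>>" in YAML: its name, and indented under it one key for each argument. arm_command: Moves the arm, as the interface text tells. Its arguments: {"type":"object","properties":{"commands":{"type":"array"}},"required":["commands"]}

```bash
mkdir -p pics; ls
python3 - <<'E'
from plant import monitor, camera, calibration, manip, nets
import cv2
s=monitor.read_state(); print(s)
for n in("side","top"):
    im=camera(n); cv2.imwrite(f"pics/{n}0.png",im[:,:,::-1]); print(n,calibration(n))
E
```

```text
pics
{'time': 0.0, 'joint_pos': array([ 1.11460535e+00,  3.53640170e-01,  1.63408792e+00,  1.28181853e-05,
        1.15520423e+00, -2.39565057e-03]), 'joint_velocities': array([-0.0003544 ,  0.00056437, -0.00049583,  0.00015879, -0.00011864,
        0.00064348]), 'tau': array([ 7.75581757e-04, -5.93831849e+01, -3.34211040e+01,  6.96935551e-02,
        2.34060665e-02, -1.20853156e-04]), 'position': array([0.2737733 , 0.56132299, 0.21388845]), 'eef_rot': array([-7.06656176e-01, -3.06076011e+00,  2.04486281e-03]), 'wrist_force': array([ 0.40322586, -0.20094514, -0.96473891]), 'ft_torque': array([ 0.01963136, -0.01218523, -0.01897942]), 'finger_gap': 0.9974439964055853}
side {'fx': 450.4944854036449, 'fy': 450.4944854036449, 'cx': 318.47688984841454, 'cy': 190.44433651619104, 'rvec': array([ 2.24914823, -0.80943563,  0.34341785]), 'tvec': array([-0.43195818,  0.31038265,  0.93332261])}
top {'fx': 434.65392234867045, 'fy': 434.65392234867045, 'cx': 320.155665283324, 'cy': 193.83716271441787, 'rvec': array([ 2.13804158, -2.1620847 ,  0.19088459]), 'tvec': array([9.40453071e-05, 5.77105092e-01, 1.09028725e+00])}
```

View pics/side0.png

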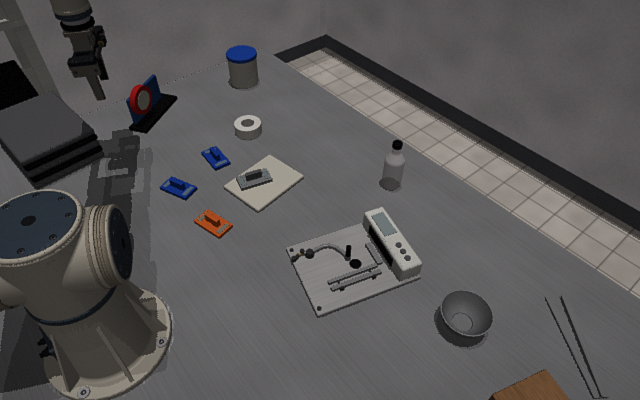

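View pics/top0.png

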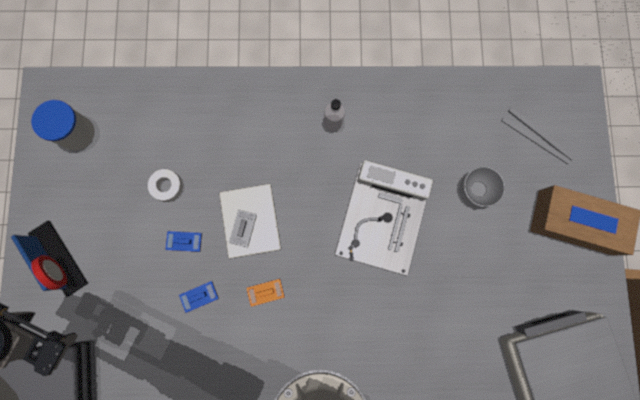

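```bash
cat > h.py <<'E'
from plant import monitor, camera, calibration, manip, nets
import cv2, numpy as np
from scipy.spatial.transform import Rotation as R
from scipy.optimize import least_squares
def KRt(n):
    c=calibration(n);K=np.array([[c['fx'],0,c['cx']],[0,c['fy'],c['cy']],[0,0,1]])
    return K,R.from_rotvec(c['rvec']).as_matrix(),np.array(c['tvec'])
def proj(n,P):
    K,Rm,t=KRt(n);p=(np.atleast_2d(P)@Rm.T+t)@K.T;return p[:,:2]/p[:,2:]
def back(n,uv,z):
    K,Rm,t=KRt(n);uv=np.atleast_2d(uv)
    d=np.c_[uv,np.ones(len(uv))]@np.linalg.inv(K).T@Rm; o=-Rm.T@t
    return o+d*((z-o[2])/d[:,2])[:,None]
def crop(n,im,x0,y0,w,h,s,name):
    c=im[y0:y0+h,x0:x0+w,::-1];cv2.imwrite(f"pics/{name}.png",cv2.resize(c,None,fx=s,fy=s,interpolation=cv2.INTER_CUBIC))
E
python3 - <<'E'
from h import *
t=cv2.imread("pics/top0.png")[:,:,::-1];s=cv2.imread("pics/side0.png")[:,:,::-1]
crop("top",t,325,150,115,130,5 if 0 else 4.5,"topstage")
crop("side",s,280,200,150,120,5,"sidestage")
for n in("top","side"):
    for k in ("stage","slide","board","clip","knob","side_edge","end_edge","bottle","roll","bowl","pivot"):
        try:
            r=nets.silhouettes(n,k)
            print(n,k,[(round(d['conf'],2),np.round(d['box'],1).tolist(),np.round(np.argwhere(d['region']).mean(0)[::-1],1).tolist()) for d in r])
            if k in("stage","slide","board"): np.savez(f"{n}_{k}.npz",r=np.array([d['region'] for d in r]))
        except Exception as e: print(n,k,e)
E
```

```text
top stage [(0.64, [383.9, 216.9, 96.0, 113.2], [383.8, 216.4]), (0.52, [250.9, 221.9, 60.4, 76.8], [251.5, 218.5])]
top slide [(0.96, [241.8, 228.8, 29.6, 33.6], [242.9, 227.9]), (0.91, [267.4, 292.7, 40.4, 24.2], [265.0, 292.0]), (0.84, [183.3, 239.4, 36.5, 25.1], [183.2, 240.6]), (0.69, [198.7, 296.1, 36.8, 33.2], [198.6, 296.3]), (0.45, [250.3, 220.2, 60.4, 72.0], [251.3, 218.7])]
top board [(0.62, [249.6, 220.6, 60.9, 76.0], [251.4, 219.1])]
top clip [(0.55, [366.0, 231.8, 40.3, 38.7], [363.0, 229.0])]
top knob [(0.5, [367.2, 234.2, 34.3, 32.8], [363.7, 227.9])]
top side_edge [(0.62, [397.9, 226.2, 25.9, 47.4], [399.1, 227.7])]
top end_edge []
top bottle [(0.65, [333.9, 115.6, 19.5, 31.5], [333.8, 115.5]), (0.3, [244.2, 228.8, 30.6, 31.7], [243.1, 228.0])]
top roll [(0.83, [167.1, 185.3, 33.9, 28.3], [165.1, 185.0])]
top bowl [(0.62, [485.4, 186.4, 42.1, 44.4], [484.4, 186.0])]
top pivot [(0.95, [386.1, 218.2, 101.2, 111.5], [383.8, 216.8])]
side stage [(0.62, [354.6, 261.6, 132.0, 112.5], [354.2, 262.7]), (0.5, [325.0, 253.1, 50.7, 17.1], [329.7, 250.2])]
side slide [(0.9, [214.
[... 180 characters left out ...]
53.8, 178.6])]
side board [(0.84, [264.5, 183.4, 77.2, 57.9], [266.1, 183.4])]
side clip [(0.63, [326.4, 251.1, 49.5, 12.0], [331.7, 251.2]), (0.52, [253.4, 179.6, 35.5, 26.9], [253.7, 179.2])]
side knob [(0.59, [325.5, 251.9, 53.2, 18.5], [328.9, 250.3])]
side side_edge [(0.65, [355.3, 279.2, 56.2, 26.7], [354.8, 277.0])]
side end_edge [(0.55, [373.3, 250.1, 15.0, 23.0], [374.0, 253.2])]
side bottle [(0.58, [394.0, 165.4, 24.0, 51.6], [393.3, 166.4])]
side roll [(0.72, [246.8, 130.1, 29.6, 28.4], [247.5, 126.8]), (0.18, [323.9, 251.3, 48.9, 12.7], [325.4, 250.8])]
side bowl [(0.86, [466.9, 315.7, 55.3, 45.6], [466.2, 313.4])]
side pivot [(0.86, [354.2, 261.0, 137.8, 112.2], [354.4, 262.9])]
```

View pics/topstage.png

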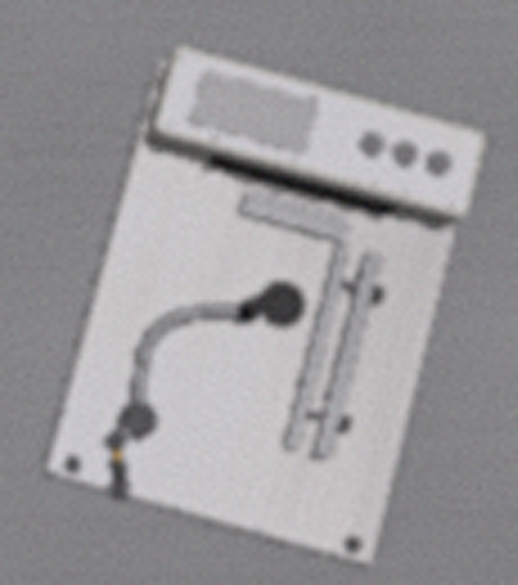

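View pics/sidestage.png

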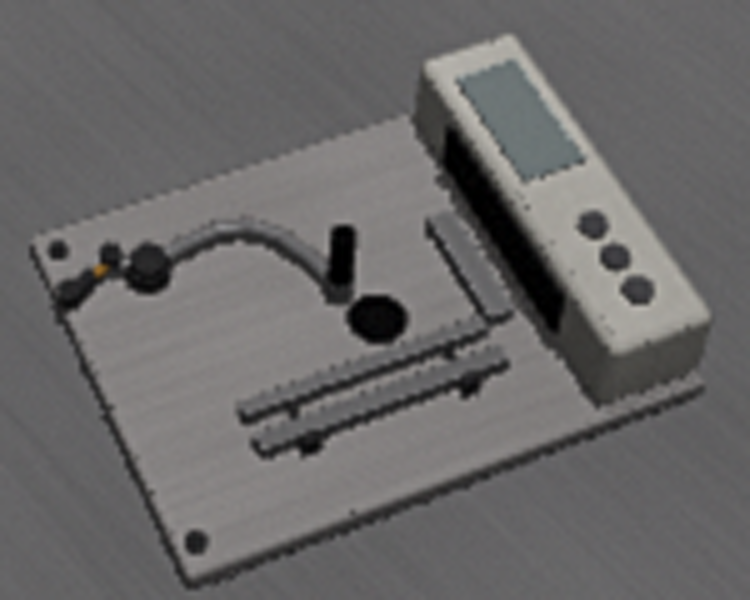

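```bash
cat > stg.py <<'E'
from h import *
def tc(p): return np.array([325,150])+(np.array(p)+.5)/4.5-.5
def sc(p): return np.array([280,200])+(np.array(p)+.5)/5-.5
obs=[("top",tc((47,470)),(-130,100,12)),("top",tc((372,562)),(-130,-100,12)),
("side",sc((32,240)),(-130,100,12)),("side",sc((190,578)),(-130,-100,12)),("side",sc((703,385)),(130,-100,12))]
def w(p,P): 
    c,s=np.cos(p[2]),np.sin(p[2]);P=np.atleast_2d(P)/1000.
    return np.c_[p[0]+c*P[:,0]-s*P[:,1],p[1]+s*P[:,0]+c*P[:,1],P[:,2]]
if __name__=="__main__":
    f=lambda p:np.concatenate([(proj(n,w(p,P))[0]-uv) for n,uv,P in obs])
    r=least_squares(f,[.5,-.1,-.2]);print(r.x,np.round(r.fun,2));np.save("stage.npy",r.x)
    for n,g in(("top",lambda u:(u-[325,150]+.5)*4.5-.5),("side",lambda u:(u-[280,200]+.5)*5-.5)):
        im=cv2.imread(f"pics/{n}stage.png")
        def ln(P,c): cv2.polylines(im,[np.round(g(proj(n,w(r.x,P)))).astype(int)],False,c,1)
        ln([(-130,100,12),(130,100,12),(130,-100,12),(-130,-100,12),(-130,100,12)],(0,0,255))
        ln([(75,100,58),(130,100,58),(130,-100,58),(75,-100,58),(75,100,58)],(255,0,0))
        ln([(50,-35,21),(50,29,21),(64,29,21),(64,-35,21)],(0,160,0))
        ln([(-75,-35,21),(50,-35,21)],(0,160,255))
        ln([(-85,55,12),(-85,55,40)],(255,0,255))
        k=(-85+91*np.cos(-.52),55+91*np.sin(-.52));ln([k+(25,),k+(59,)],(255,0,255))
        cv2.imwrite(f"pics/{n}fit.png",im)
E
python3 stg.py
```

```text
[ 0.51674394 -0.17688617 -0.29434223] [-0.31  0.01  0.76  0.98 -0.62 -1.14 -0.24  0.26  1.3  -0.6 ]
```

View pics/topfit.png

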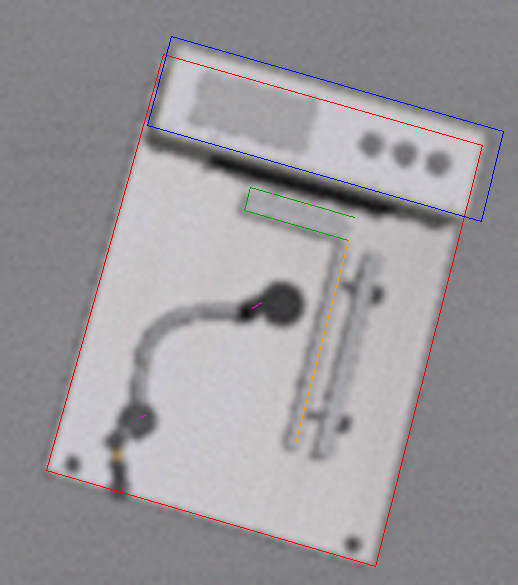

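View pics/sidefit.png

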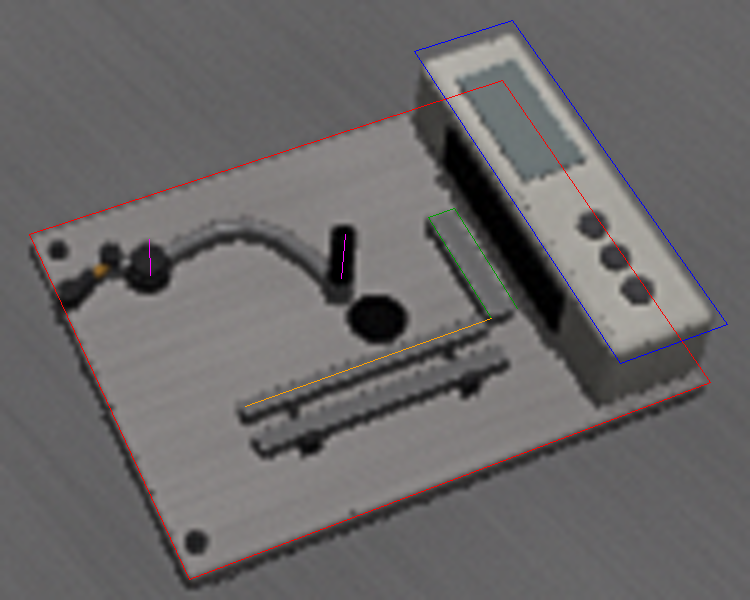

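Run:
```python
from h import *
s=monitor.read_state();print(s['time'],s['wrist_force']);print(np.round(R.from_rotvec(s['eef_rot']).as_matrix(),3))
t=cv2.imread("pics/top0.png")[:,:,::-1];s=cv2.imread("pics/side0.png")[:,:,::-1]
crop("top",t,215,180,70,80,7,"topslide")
crop("side",s,220,150,90,65,8,"sideslide")
for n in("top","side"):
    r=np.load(f"{n}_slide.npz")['r'][0 if n=="top" else 3]
    c=cv2.findContours(r.astype(np.uint8),0,2)[0];c=max(c,key=cv2.contourArea).reshape(-1,2)
    for z in(.022,.027):
        P=back(n,c.astype(float),z)[:,:2]*1000
        print(n,z,cv2.minAreaRect(P.astype(np.float32)))
```

```text
1.2 [ 0.08255193 -0.64798336  0.0092744 ]
[[-0.899  0.438 -0.   ]
 [ 0.438  0.899 -0.   ]
 [ 0.    -0.    -1.   ]]
top 0.022 ((492.4961853027344, 196.7288818359375), (51.4769401550293, 89.18843078613281), 75.35269927978516)
top 0.027 ((492.096923828125, 195.95175170898438), (51.25202941894531, 88.79869842529297), 75.3526840209961)
side 0.022 ((491.21026611328125, 194.91468811035156), (64.9665298461914, 93.14667510986328), 75.50001525878906)
side 0.027 ((488.64642333984375, 190.28579711914062), (64.59066772460938, 92.6077880859375), 75.5000228881836)
```

View pics/topslide.png

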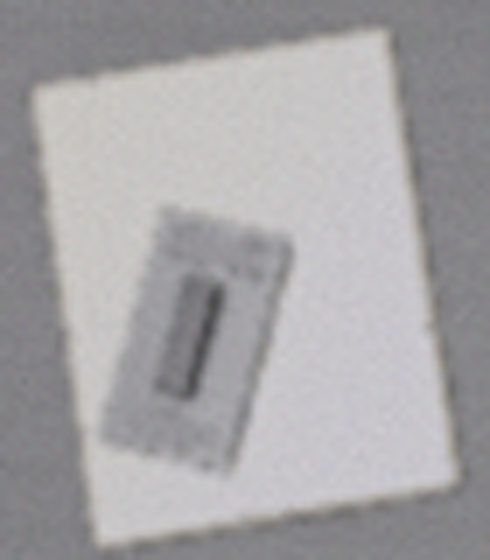

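View pics/sideslide.png

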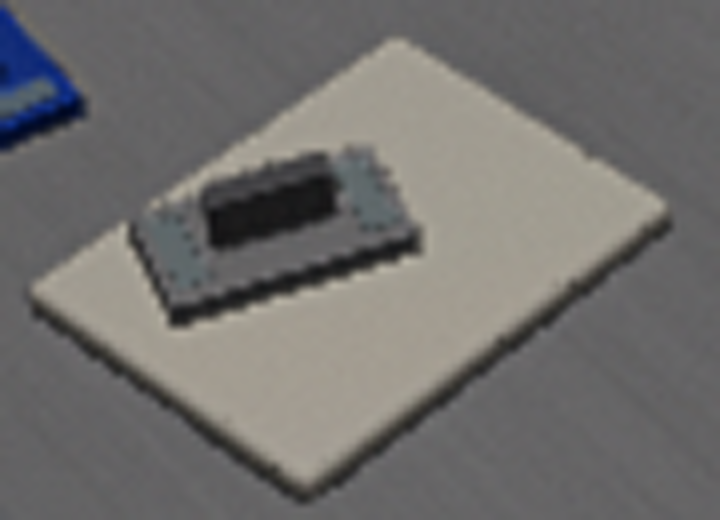

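Run:
```python
from h import *
A=np.array([215,180])+(np.array([(162,205),(293,238),(230,472),(103,438)])+.5)/7-.5
B=np.array([220,150])+(np.array([(132,232),(180,310),(418,237),(365,148)])+.5)/8-.5
for n,c in(("top",A),("side",B)):
    P=back(n,c,.022)[:,:2]*1000;print(n,P.round(1).tolist(),P.mean(0),cv2.minAreaRect(P.astype(np.float32)))
# rib in top: (190,272)-(222,285) ...(190,398),(155,390) 
C=np.array([215,180])+(np.array([(188,271),(222,282),(190,398),(156,388)])+.5)/7-.5
P=back("top",C,.044)[:,:2]*1000;print(P.mean(0),P)
p=np.load("stage.npy")
from stg import w
for a in (0,.3,.55,.7,.95):
    print(a,w(p,[-85+91*np.cos(a-.52),55+91*np.sin(a-.52),42.5]))
```

```text
top [[542.6, 211.4], [529.6, 162.0], [442.2, 184.5], [455.4, 231.9]] [492.45880422 197.44890209] ((492.427734375, 197.965087890625), (51.098812103271484, 90.49144744873047), 75.54035949707031)
side [[452.7, 224.2], [444.7, 181.7], [527.5, 159.8], [539.5, 208.6]] [491.08373797 193.5946871 ] ((490.7505187988281, 194.6929473876953), (50.19404983520508, 88.02896118164062), 76.21420288085938)
[491.82279422 197.00479531] [[515.28489597 197.74561679]
 [511.07993319 185.19093164]
 [468.56341317 196.30348582]
 [472.36293454 208.77914697]]
0 [[ 0.51381317 -0.16577412  0.0425    ]]
0.3 [[ 0.5305817  -0.14436073  0.0425    ]]
0.55 [[ 0.53919467 -0.12336813  0.0425    ]]
0.7 [[ 0.54176137 -0.10997464  0.0425    ]]
0.95 [[ 0.54151954 -0.08728513  0.0425    ]]
```

```bash
cat > go.py <<'E'
from h import *
from stg import w
import sys
p=np.load("stage.npy")
def rel(P,yaw_deg=None,s=None):
    # P world target mm ; yaw_deg: dir of tool y in world
    s=s or monitor.read_state();M=R.from_rotvec(s['eef_rot']).as_matrix()
    d=M.T@(np.array(P)-s['position']*1000)
    rv=np.zeros(3)
    if yaw_deg is not None:
        a=np.radians(yaw_deg);y=np.array([np.cos(a),np.sin(a),0]);z=np.array([0,0,-1.]);x=np.cross(y,z)
        rv=np.degrees(R.from_matrix(M.T@np.c_[x,y,z]).as_rotvec())
    return d.round(1).tolist(),rv.round(2).tolist()
def st(x,y,z): return w(p,(x,y,z))[0]*1000
YS=90+np.degrees(p[2])
def inst(s=None):
    s=s or monitor.read_state()
    d=s['position'][:2]-p[:2];c,q=np.cos(p[2]),np.sin(p[2])
    F=s['wrist_force'];f=[c*F[0]+q*F[1],-q*F[0]+c*F[1],F[2]]
    return np.round([1000*(c*d[0]+q*d[1]),1000*(-q*d[0]+c*d[1]),1000*s['position'][2]],2),np.round(f,2)
E
python3 - <<'E'
from go import *
print(rel(st(0,-24,100),YS),rel(st(0,-24,35),YS))
E
```

```text
([-545.8, -581.1, 114.6], [-0.0, -0.0, -9.14]) ([-545.8, -581.1, 179.6], [-0.0, -0.0, -9.14])
```

>>> arm_command:
  commands: [-546, -581, 115, 0, 0, -9.1, -1, -546, -581, 115, 0, 0, -9.1, -1, -546, -581, 115, 0, 0, -9.1, -1, -546, -581, 115, 0, 0, -9.1, -1, -546, -581, 115, 0, 0, -9.1, -1, -546, -581, 115, 0, 0, -9.1, -1, -546, -581, 115, 0, 0, -9.1, -1, -546, -581, 115, 0, 0, -9.1, -1, -546, -581, 115, 0, 0, -9.1, -1, -546, -581, 115, 0, 0, -9.1, -1, -546, -581, 115, 0, 0, -9.1, -1, -546, -581, 115, 0, 0, -9.1, -1, -546, -581, 115, 0, 0, -9.1, -1, -546, -581, 115, 0, 0, -9.1, -1, -546, -581, 115, 0, 0, -9.1, -1, -546, -581, 115, 0, 0, -9.1, -1, -546, -581, 115, 0, 0, -9.1, -1, -546, -581, 115, 0, 0, -9.1, -1, -546, -581, 115, 0, 0, -9.1, -1, -546, -581, 115, 0, 0, -9.1, -1]

```text
time: 2.87
position: [0.5116, -0.2046, 0.0992]
eef_rot: [0.465, 3.105, -0.002]
wrist_force: [0.1, -0.0, -0.6]
finger_gap: -0.001
```

Run:
```python
from go import *
s=monitor.read_state();print(inst(),rel(st(0,-24,37),YS),s['joint_pos'],s['position'])
a=camera("side");crop("side",a,240,150,210,160,3.8,"s1")
a=camera("top");crop("top",a,310,130,150,150,4,"t1")
```

```text
(array([  3.12, -28.01,  99.22]), array([ 0.1 ,  0.02, -0.56])) ([3.3, 4.1, 62.2], [-0.06, 0.12, -0.16]) [-3.82601410e-01  3.78479088e-01  1.89259084e+00 -1.12103133e-03
  8.68286882e-01 -1.65548403e+00] [ 0.51160261 -0.20459996  0.0992241 ]
```

View pics/s1.png

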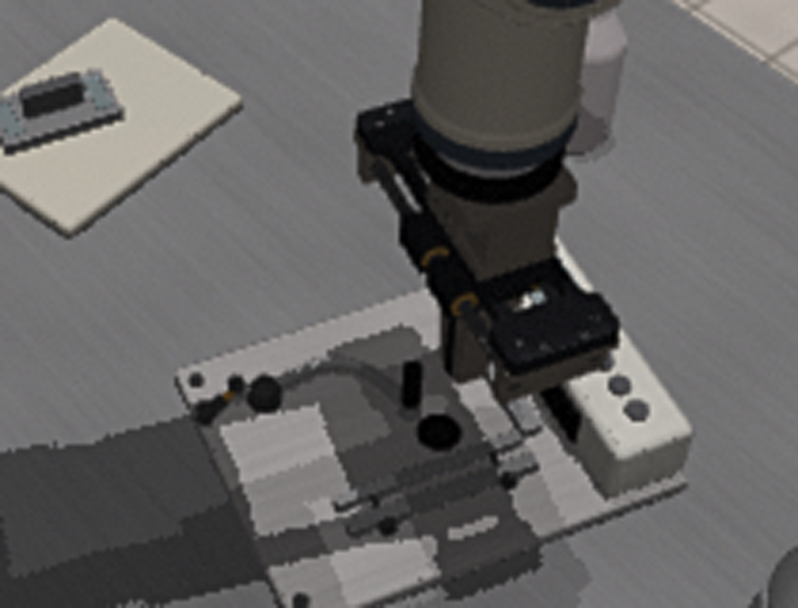

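>>> arm_command:
  commands: [3, 2, 31, 0, 0, 0, -1, 3, 2, 62, 0, 0, 0, -1, 3, 2, 62, 0, 0, 0, -1, 3, 2, 62, 0, 0, 0, -1]

```text
time: 3.3
position: [0.5062, -0.1952, 0.037]
eef_rot: [-0.46, -3.104, -0.002]
wrist_force: [0.8, 0.0, 0.0]
finger_gap: 0.002
```

Run:
```python
from go import *
print(inst(),rel(st(0,56,37),YS))
```

```text
(array([ -4.81, -20.61,  36.96]), array([0.81, 0.26, 0.02])) ([-4.8, 76.6, -0.0], [0.03, -0.23, 0.02])
```

>>> arm_command:
  commands: [-2, 8, 0, 0, 0, 0, -1, -4, 16, 0, 0, 0, 0, -1, -5, 24, 0, 0, 0, 0, -1, -5, 32, 0, 0, 0, 0, -1, -5, 40, 0, 0, 0, 0, -1]

```text
time: 3.72
position: [0.5288, -0.1619, 0.0406]
eef_rot: [0.458, 3.098, -0.006]
wrist_force: [4.0, -11.8, -0.2]
finger_gap: 0.003
```

Run:
```python
from go import *
print(inst())
a=camera("side");crop("side",a,240,150,210,160,3.8,"s2")
```

```text
(array([ 7.25, 17.82, 40.58]), array([  7.28, -10.15,  -0.18]))
```

View pics/s2.png

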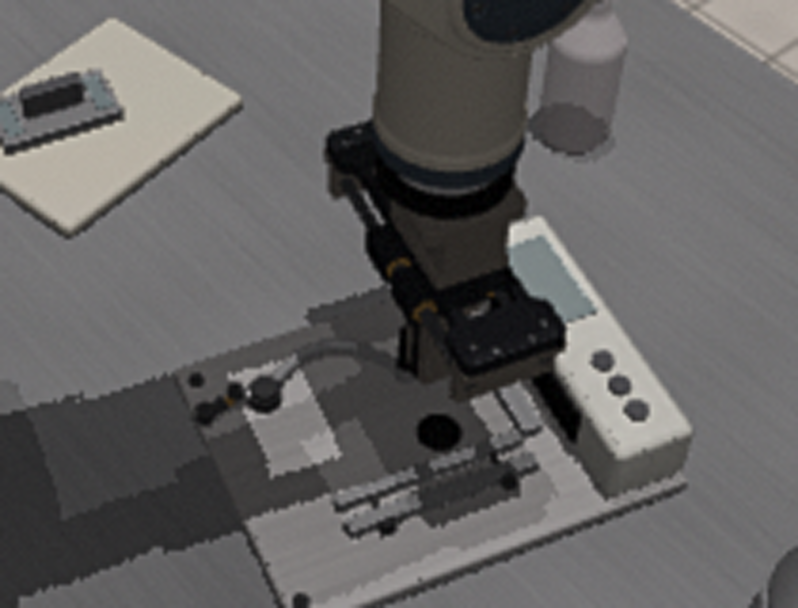

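>>> arm_command:
  commands: [5, 8, 0, 0, 0, 0, -1, 5, 16, 0, 0, 0, 0, -1, 5, 24, 0, 0, 0, 0, -1, 5, 32, 0, 0, 0, 0, -1, 5, 36, 0, 0, 0, 0, -1, 5, 36, 0, 0, 0, 0, -1]

```text
time: 4.27
position: [0.5311, -0.1231, 0.039]
eef_rot: [0.46, 3.106, 0.0]
wrist_force: [-0.3, -0.6, 0.1]
finger_gap: 0.004
```

Run:
```python
from go import *
print(inst())
a=camera("side");crop("side",a,240,150,210,160,3.8,"s3")
```

```text
(array([-1.88, 55.61, 39.04]), array([-0.16, -0.63,  0.14]))
```

View pics/s3.png

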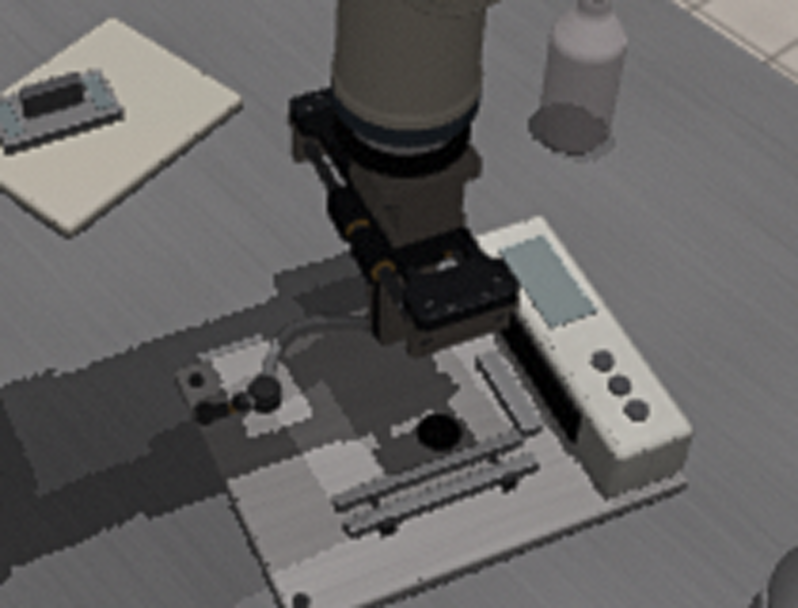

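>>> arm_command:
  commands: [0, -15, 0, 0, 0, 0, -1, 0, -20, -30, 0, 0, 0, -1, 0, -20, -70, 0, 0, 0, -1, 0, -20, -110, 0, 0, 0, 0, 0, -20, -110, 0, 0, 0, 0]

```text
time: 4.73
position: [0.5279, -0.1446, 0.1549]
eef_rot: [0.461, 3.097, -0.002]
wrist_force: [2.6, 0.3, 0.0]
finger_gap: 0.125
```

Run:
```python
from go import *
print(inst(), rel((491.5,195.5,110),90-14.3),rel((491.5,195.5,27),90-14.3))
a=camera("side");crop("side",a,240,150,210,160,3.8,"s4")
```

```text
(array([  1.35,  34.11, 154.85]), array([2.38, 1.01, 0.03])) ([134.3, 314.8, 43.6], [0.01, 0.59, -2.62]) ([135.2, 314.7, 126.6], [0.01, 0.59, -2.62])
```

View pics/s4.png

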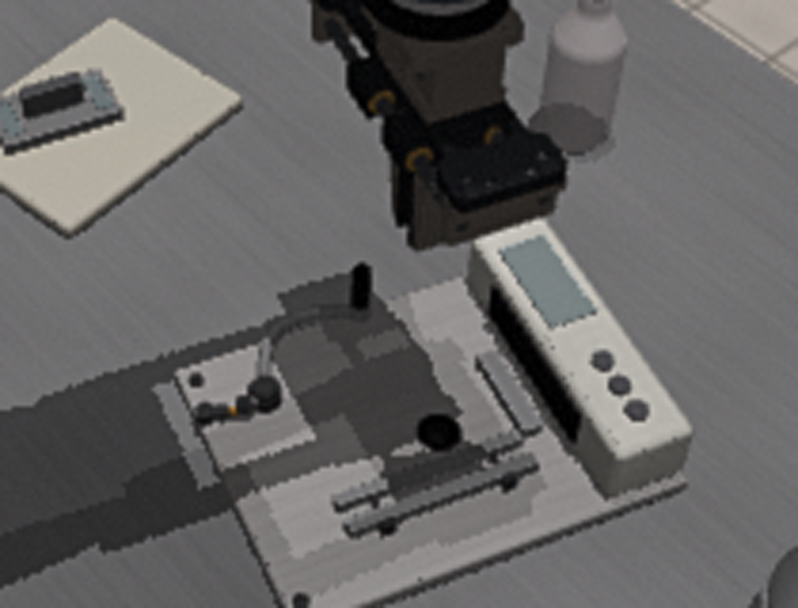

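>>> arm_command:
  commands: [134, 315, 0, 0, 0, -2.6, 0, 134, 315, 0, 0, 0, -2.6, 0, 134, 315, 0, 0, 0, -2.6, 0, 134, 315, 0, 0, 0, -2.6, 0, 134, 315, 10, 0, 0, -2.6, 0, 134, 315, 20, 0, 0, -2.6, 0, 134, 315, 30, 0, 0, -2.6, 0, 134, 315, 40, 0, 0, -2.6, 0, 134, 315, 60, 0, 0, -2.6, 0, 134, 315, 60, 0, 0, -2.6, 0, 134, 315, 60, 0, 0, -2.6, 0, 134, 315, 60, 0, 0, -2.6, 0]

```text
time: 5.78
position: [0.4871, 0.1962, 0.0875]
eef_rot: [-0.391, -3.116, 0.001]
wrist_force: [-0.4, 0.5, 0.3]
finger_gap: 0.501
```

Run:
```python
from go import *
s=monitor.read_state();print(s['position'],s['joint_velocities'].round(3),s['wrist_force'])
print(rel((491.5,195.5,60),90-14.3),rel((491.5,195.5,25),90-14.3))
a=camera("side");crop("side",a,190,60,170,160,3.7,"s5")
a=camera("top");crop("top",a,170,130,150,150,4,"t5")
```

```text
[0.48708045 0.19622141 0.08750249] [-0.02  -0.021 -0.01   0.    -0.001  0.001] [-0.44858629  0.53271013  0.2888686 ]
([-4.5, 0.4, 27.5], [-0.05, -0.05, 0.01]) ([-4.5, 0.4, 62.5], [-0.05, -0.05, 0.01])
```

View pics/s5.png

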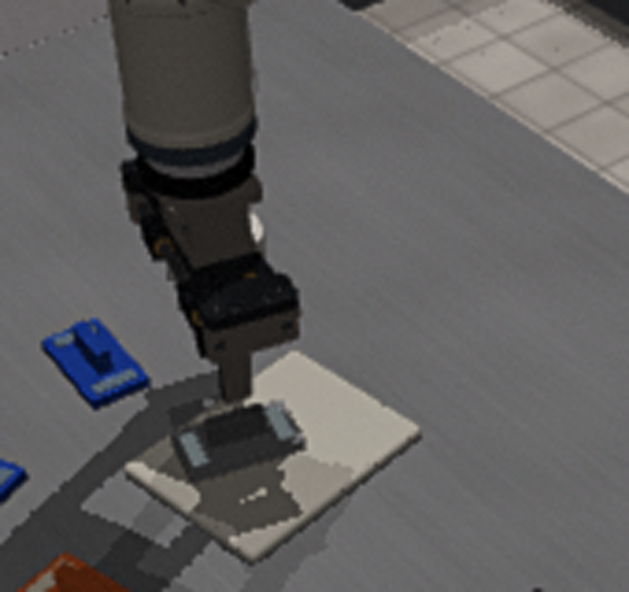

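>>> arm_command:
  commands: [-4, 0, 30, 0, 0, 0, 0, -4, 0, 50, 0, 0, 0, 0, -4, 0, 56, 0, 0, 0, 0, -4, 0, 60, 0, 0, 0, 0, -4, 0, 60, 0, 0, 0, 0, -4, 0, 60, 0, 0, 0, 0]

```text
time: 6.38
position: [0.492, 0.1958, 0.0286]
eef_rot: [0.392, 3.116, 0.001]
wrist_force: [0.2, 0.1, 1.0]
finger_gap: 0.505
```

Run:
```python
from go import *
s=monitor.read_state();print(s['position'],s['wrist_force'])
a=camera("side");crop("side",a,190,110,130,110,5,"s6")
```

```text
[0.49198881 0.19582029 0.02858031] [0.17187128 0.13611356 0.98338241]
```

View pics/s6.png

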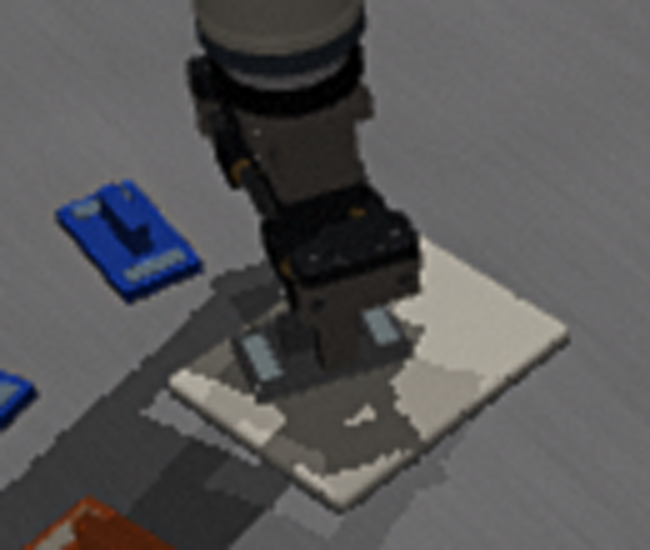

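>>> arm_command:
  commands: [0, 0, 3, 0, 0, 0, 0, 0, 0, 3, 0, 0, 0, -1, 0, 0, 3, 0, 0, 0, -1, 0, 0, 3, 0, 0, 0, -1, 0, 0, 3, 0, 0, 0, -1, 0, 0, 3, 0, 0, 0, -1]

```text
time: 6.93
position: [0.4913, 0.196, 0.0247]
eef_rot: [0.391, 3.117, 0.0]
wrist_force: [-0.2, 0.4, 0.1]
finger_gap: 0.16
```

Run:
```python
from go import *
s=monitor.read_state();print(s['position'],s['wrist_force'],s['finger_gap'],R.from_rotvec(s['eef_rot']).as_matrix()[:,1])
a=camera("side");crop("side",a,190,110,130,110,5,"s7")
```

```text
[0.49131422 0.19599442 0.0246687 ] [-0.15215047  0.44300448  0.10514456] 0.15974638000906088 [2.46906550e-01 9.69039292e-01 8.19992942e-05]
```

View pics/s7.png

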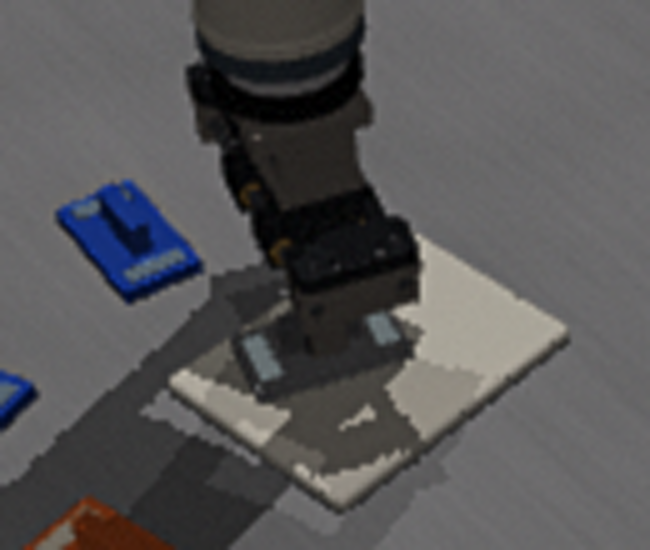

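Still closing perhaps; repeat, then lift.

>>> arm_command:
  commands: [0, 0, 0, 0, 0, 0, -1, 0, 0, 0, 0, 0, 0, -1, 0, 0, 0, 0, 0, 0, -1, 0, 0, -20, 0, 0, 0, -1, 0, 0, -50, 0, 0, 0, -1, 0, 0, -75, 0, 0, 0, -1, 0, 0, -75, 0, 0, 0, -1, 0, 0, -75, 0, 0, 0, -1]

```text
time: 7.65
position: [0.492, 0.1961, 0.1005]
eef_rot: [0.391, 3.115, 0.002]
wrist_force: [0.2, -0.3, -2.6]
finger_gap: 0.128
```

Run:
```python
from go import *
s=monitor.read_state();print(s['position'],s['wrist_force'],s['finger_gap'])
print(inst(s),rel(st(-5,5,90),YS))
a=camera("side");crop("side",a,190,60,150,140,4.2,"s8")
```

```text
[0.49196759 0.19614019 0.10045718] [ 0.22831947 -0.33151132 -2.60555926] 0.1281848905371855
(array([-131.93,  349.8 ,  100.46]), array([ 0.31, -0.25, -2.61])) ([-111.3, -350.2, 10.2], [0.08, 0.11, 2.57])
```

View pics/s8.png

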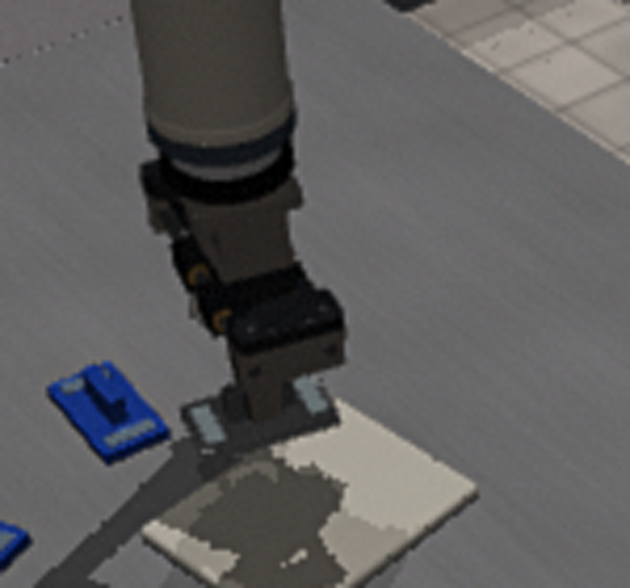

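>>> arm_command:
  commands: [-106, -349, 0, 0, 0, 2.6, -1, -106, -349, 0, 0, 0, 2.6, -1, -106, -349, 0, 0, 0, 2.6, -1, -106, -349, 0, 0, 0, 2.6, -1, -106, -349, 0, 0, 0, 2.6, -1, -106, -349, 0, 0, 0, 2.6, -1, -106, -349, 0, 0, 0, 2.6, -1, -106, -349, 0, 0, 0, 2.6, -1, -106, -349, 0, 0, 0, 2.6, -1, -106, -349, 0, 0, 0, 2.6, -1, -106, -349, 0, 0, 0, 2.6, -1, -106, -349, 0, 0, 0, 2.6, -1, -106, -349, 0, 0, 0, 2.6, -1]

```text
time: 8.78
position: [0.5069, -0.1672, 0.0986]
eef_rot: [-0.46, -3.106, -0.001]
wrist_force: [0.3, 0.5, -1.6]
finger_gap: 0.127
```

Run:
```python
from go import *
s=monitor.read_state();print(s['position'],s['wrist_force'],s['finger_gap'])
print(inst(s),rel(st(-10,6,45),YS))
a=camera("side");crop("side",a,270,170,160,150,4.2,"s9")
a=camera("top");crop("top",a,310,130,150,150,4,"t9")
```

```text
[ 0.50693374 -0.16718839  0.09860076] [ 0.32937665  0.47659343 -1.63075968] 0.12717247685599445
(array([-12.2 ,   6.43,  98.6 ]), array([ 0.18,  0.55, -1.63])) ([-2.3, -0.4, 53.6], [0.01, -0.12, 0.01])
```

View pics/s9.png

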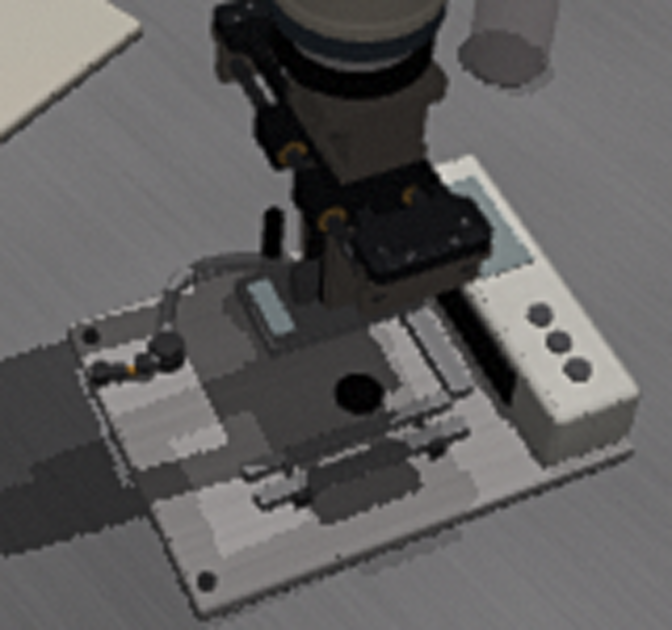

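View pics/t9.png

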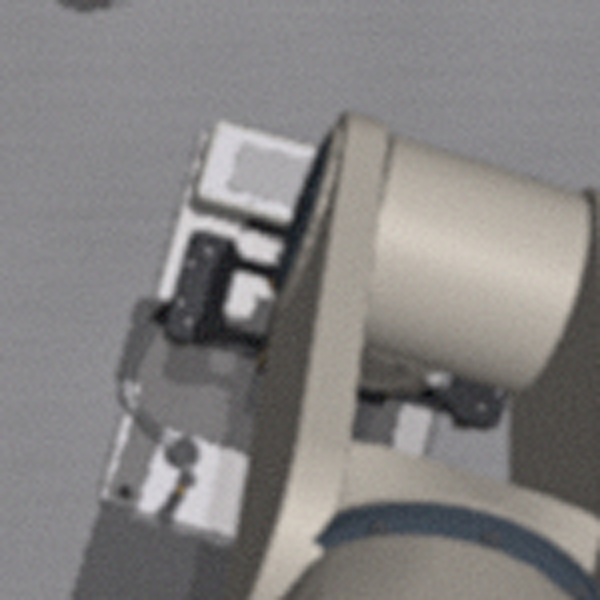

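>>> arm_command:
  commands: [-2, 0, 20, 0, 0, 0, -1, -2, 0, 40, 0, 0, 0, -1, -2, 0, 55, 0, 0, 0, -1, -2, 0, 63, 0, 0, 0, -1, -2, 0, 67, 0, 0, 0, -1, -2, 0, 67, 0, 0, 0, -1, -2, 0, 67, 0, 0, 0, -1, -2, 0, 67, 0, 0, 0, -1]

```text
time: 9.55
position: [0.5104, -0.1691, 0.0334]
eef_rot: [0.461, 3.106, -0.0]
wrist_force: [-0.3, 0.1, -2.1]
finger_gap: 0.125
```

Run:
```python
from go import *
s=monitor.read_state();print(s['finger_gap'],inst(s),s['joint_velocities'].round(3))
a=camera("side");crop("side",a,270,170,160,150,4.2,"s10")
```

```text
0.12466599455496623 (array([-8.36,  5.62, 33.42]), array([-0.31, -0.04, -2.07])) [-0.004 -0.004 -0.    -0.    -0.003 -0.   ]
```

View pics/s10.png

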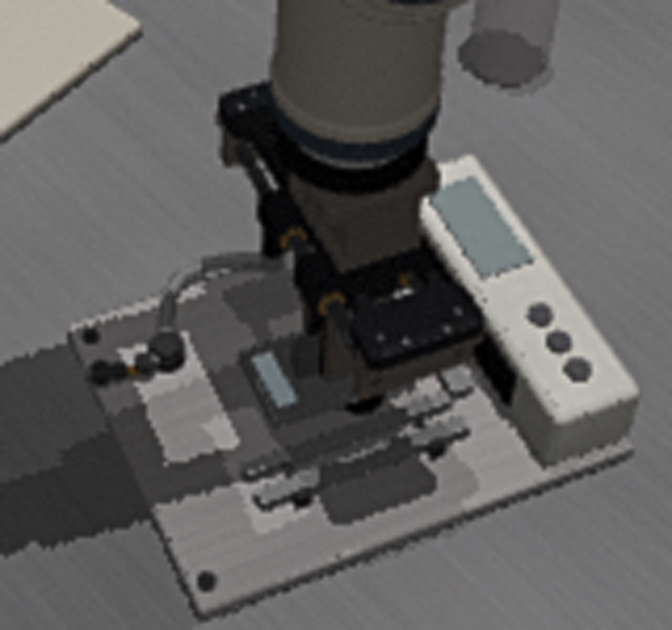

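>>> arm_command:
  commands: [0, 0, 3, 0, 0, 0, -1, 0, 0, 5, 0, 0, 0, -1, 0, 0, 7, 0, 0, 0, -1, 0, 0, 7, 0, 0, 0, -1, 0, 0, 7, 0, 0, 0, -1]

```text
time: 10.02
position: [0.5095, -0.169, 0.0254]
eef_rot: [-0.462, -3.107, -0.0]
wrist_force: [-0.1, -0.1, -1.8]
finger_gap: 0.131
```

>>> arm_command:
  commands: [0, 0, 1, 0, 0, 0, -1, 0, 0, 2, 0, 0, 0, -1, 0, 0, 2, 0, 0, 0, -1, 0, 0, 2, 0, 0, 0, -1]

```text
time: 10.35
position: [0.5098, -0.1691, 0.0247]
eef_rot: [0.462, 3.107, -0.0]
wrist_force: [-4.6, 1.2, 13.7]
finger_gap: 0.128
```

Run:
```python
from go import *
s=monitor.read_state();print(s['finger_gap'],inst(s))
```

```text
0.12763267296373343 (array([-8.89,  5.44, 24.65]), array([-4.73, -0.19, 13.71]))
```

>>> arm_command:
  commands: [0, 0, -1.5, 0, 0, 0, -1, 0, -2, -1.5, 0, 0, 0, -1, 0, -4, -1.5, 0, 0, 0, -1, 0, -5, -1.5, 0, 0, 0, -1, 0, -5.5, -1.5, 0, 0, 0, -1, 0, -5.5, -1.5, 0, 0, 0, -1, 0, -5.5, -1.5, 0, 0, 0, -1]

```text
time: 10.93
position: [0.5079, -0.1743, 0.0249]
eef_rot: [-0.462, -3.107, -0.0]
wrist_force: [-0.0, 0.5, -1.7]
finger_gap: 0.129
```

Run:
```python
from go import *
s=monitor.read_state();print(s['finger_gap'],inst(s))
a=camera("side");crop("side",a,300,210,110,90,6.5,"s11")
print(inst())
```

```text
0.12891427319647047 (array([-9.18, -0.07, 24.91]), array([-0.19,  0.47, -1.68]))
(array([-9.11, -0.04, 24.97]), array([-0.15,  0.14, -2.1 ]))
```

View pics/s11.png

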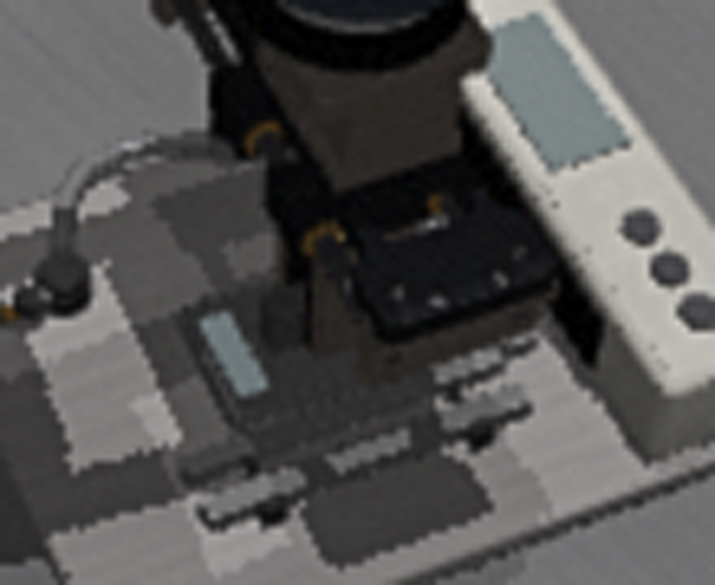

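>>> arm_command:
  commands: [0, -1, 0, 0, 0, 0, -1, 0, -1.7, 0, 0, 0, 0, -1, 0, -1.7, 0, 0, 0, 0, -1]

```text
time: 11.23
position: [0.5076, -0.176, 0.0251]
eef_rot: [0.462, 3.107, -0.0]
wrist_force: [0.4, -0.1, -2.6]
finger_gap: 0.129
```

>>> arm_command:
  commands: [0, -0.7, 0, 0, 0, 0, -1, 0, -0.7, 0, 0, 0, 0, -1]

```text
time: 11.4
position: [0.5074, -0.1767, 0.0251]
eef_rot: [0.462, 3.107, -0.0]
wrist_force: [-0.4, 0.1, -1.6]
finger_gap: 0.126
```

>>> arm_command:
  commands: [0, -0.7, 0, 0, 0, 0, -1, 0, -0.7, 0, 0, 0, 0, -1]

```text
time: 11.57
position: [0.5072, -0.1773, 0.0251]
eef_rot: [0.462, 3.107, -0.0]
wrist_force: [-0.6, 0.8, -2.9]
finger_gap: 0.128
```

>>> arm_command:
  commands: [0, -0.7, 0, 0, 0, 0, -1, 0, -0.7, 0, 0, 0, 0, -1]

```text
time: 11.73
position: [0.5069, -0.178, 0.0251]
eef_rot: [-0.462, -3.107, 0.0]
wrist_force: [0.6, -0.4, -2.1]
finger_gap: 0.13
```

>>> arm_command:
  commands: [0, -0.7, 0, 0, 0, 0, -1, 0, -0.7, 0, 0, 0, 0, -1]

```text
time: 11.9
position: [0.5067, -0.1787, 0.0251]
eef_rot: [-0.462, -3.107, 0.0]
wrist_force: [-0.8, 0.7, -1.9]
finger_gap: 0.13
```

>>> arm_command:
  commands: [0, -0.7, 0, 0, 0, 0, -1, 0, -0.7, 0, 0, 0, 0, -1]

```text
time: 12.07
position: [0.5066, -0.1793, 0.0251]
eef_rot: [0.462, 3.107, -0.0]
wrist_force: [0.4, 0.4, -2.8]
finger_gap: 0.131
```

>>> arm_command:
  commands: [0, -0.7, 0, 0, 0, 0, -1, 0, -0.7, 0, 0, 0, 0, -1]

```text
time: 12.23
position: [0.5064, -0.1799, 0.0251]
eef_rot: [0.462, 3.107, 0.0]
wrist_force: [0.3, 0.9, -2.6]
finger_gap: 0.129
```

>>> arm_command:
  commands: [0, -0.7, 0, 0, 0, 0, -1, 0, -0.7, 0, 0, 0, 0, -1]

```text
time: 12.4
position: [0.5062, -0.1801, 0.0251]
eef_rot: [-0.462, -3.107, -0.001]
wrist_force: [1.4, 4.5, -1.8]
finger_gap: 0.127
```

Run:
```python
from go import *
s=monitor.read_state();print(inst(s),s['ft_torque'],np.degrees(R.from_rotvec(s['eef_rot']).as_euler('zyx'))[0],YS)
```

```text
(array([-9.12, -6.09, 25.11]), array([ 0.02,  4.71, -1.76])) [ 0.91260826 -0.23614273  0.101147  ] -163.07984637202878 73.13543267137763
```

>>> arm_command:
  commands: [0, 1, 0, 0, 0, 0, -1, -2, 1, 0, 0, 0, 0, -1, -4, 1, 0, 0, 0, 0, -1, -6, 1, 0, 0, 0, 0, -1, -8, 1, 0, 0, 0, 0, -1, -8, 1, 0, 0, 0, 0, -1, -8, 1, 0, 0, 0, 0, -1]

```text
time: 12.98
position: [0.5142, -0.1821, 0.0251]
eef_rot: [0.462, 3.107, -0.0]
wrist_force: [0.1, -0.1, -2.6]
finger_gap: 0.127
```

Run:
```python
from go import *
s=monitor.read_state();print(inst(s),s['ft_torque'])
```

```text
(array([-0.9 , -5.71, 25.05]), array([ 0.13, -0.03, -2.57])) [ 0.06911188  0.02493927 -0.04381225]
```

>>> arm_command:
  commands: [-1, 0, 0, 0, 0, 0, -1, -1.5, 0, 0, 0, 0, 0, -1, -1.5, 0, 0, 0, 0, 0, -1]

```text
time: 13.23
position: [0.5157, -0.1825, 0.0251]
eef_rot: [0.462, 3.107, -0.0]
wrist_force: [0.2, -0.7, -2.0]
finger_gap: 0.129
```

>>> arm_command:
  commands: [-0.7, 0, 0, 0, 0, 0, -1, -0.7, 0, 0, 0, 0, 0, -1]

```text
time: 13.4
position: [0.5163, -0.1826, 0.0251]
eef_rot: [0.462, 3.107, -0.0]
wrist_force: [-0.7, 0.3, -1.0]
finger_gap: 0.127
```

>>> arm_command:
  commands: [-0.7, 0, 0, 0, 0, 0, -1, -0.7, 0, 0, 0, 0, 0, -1]

```text
time: 13.57
position: [0.517, -0.1829, 0.0251]
eef_rot: [0.462, 3.107, -0.0]
wrist_force: [-0.4, 0.3, -1.9]
finger_gap: 0.129
```

>>> arm_command:
  commands: [-0.7, 0, 0, 0, 0, 0, -1, -0.7, 0, 0, 0, 0, 0, -1]

```text
time: 13.73
position: [0.5177, -0.183, 0.0251]
eef_rot: [0.462, 3.107, -0.0]
wrist_force: [1.1, -0.3, -2.0]
finger_gap: 0.127
```

>>> arm_command:
  commands: [-0.7, 0, 0, 0, 0, 0, -1, -0.7, 0, 0, 0, 0, 0, -1]

```text
time: 13.9
position: [0.5184, -0.1833, 0.0251]
eef_rot: [0.462, 3.107, -0.0]
wrist_force: [-0.6, -0.1, -2.5]
finger_gap: 0.128
```

>>> arm_command:
  commands: [-0.7, 0, 0, 0, 0, 0, -1, -0.7, 0, 0, 0, 0, 0, -1]

```text
time: 14.07
position: [0.5186, -0.1834, 0.025]
eef_rot: [-0.461, -3.107, -0.0]
wrist_force: [-0.7, 1.0, -1.8]
finger_gap: 0.13
```

>>> arm_command:
  commands: [-0.4, 0, 0, 0, 0, 0, -1, -0.4, 0, 0, 0, 0, 0, -1]

```text
time: 14.23
position: [0.5186, -0.1834, 0.0249]
eef_rot: [-0.461, -3.106, -0.0]
wrist_force: [-2.4, -0.0, -0.3]
finger_gap: 0.13
```

Run:
```python
from go import *
s=monitor.read_state();print(inst(s),s['ft_torque'])
camera("side")
s=monitor.read_state();print(inst(s),s['ft_torque'])
```

```text
(array([ 3.7 , -5.65, 24.92]), array([-2.28, -0.69, -0.26])) [ 0.12354414  0.43822627 -0.0163153 ]
(array([ 3.73, -5.65, 24.92]), array([-3.  , -1.25, -0.86])) [ 0.1131944   0.47818345 -0.00248772]
```

>>> arm_command:
  commands: [-0.1, -0.4, 0, 0, 0, 0, -1, -0.1, -0.7, 0, 0, 0, 0, -1, -0.1, -0.7, 0, 0, 0, 0, -1]

```text
time: 14.53
position: [0.5187, -0.1838, 0.0249]
eef_rot: [-0.462, -3.106, -0.001]
wrist_force: [-3.8, 5.5, -1.4]
finger_gap: 0.123
```

Run:
```python
from go import *
s=monitor.read_state();print(inst(s),s['ft_torque'])
```

```text
(array([ 3.82, -6.02, 24.88]), array([-5.25,  4.11, -1.37])) [0.82179006 0.61020672 0.12853704]
```

>>> arm_command:
  commands: [0.1, -0.1, 0, 0, 0, 0, -1, 0.1, -0.1, 0, 0, 0, 0, -1, 0.1, -0.1, 0, 0, 0, 0, -1, 0.1, -0.1, 0, 0, 0, 0, -1, 0.1, -0.1, 0, 0, 0, 0, -1]

```text
time: 14.95
position: [0.5186, -0.1838, 0.0249]
eef_rot: [-0.462, -3.106, -0.001]
wrist_force: [-2.4, 4.4, -1.8]
finger_gap: 0.127
```

Run:
```python
from go import *
s=monitor.read_state();print(inst(s),s['ft_torque'])
a=camera("side");crop("side",a,300,210,110,90,6.5,"s12")
print(inst())
```

```text
(array([ 3.8 , -6.03, 24.88]), array([-3.52,  3.48, -1.77])) [0.92716074 0.54366742 0.11087097]
(array([ 3.85, -6.01, 24.9 ]), array([-3.69,  4.07, -2.39]))
```

View pics/s12.png

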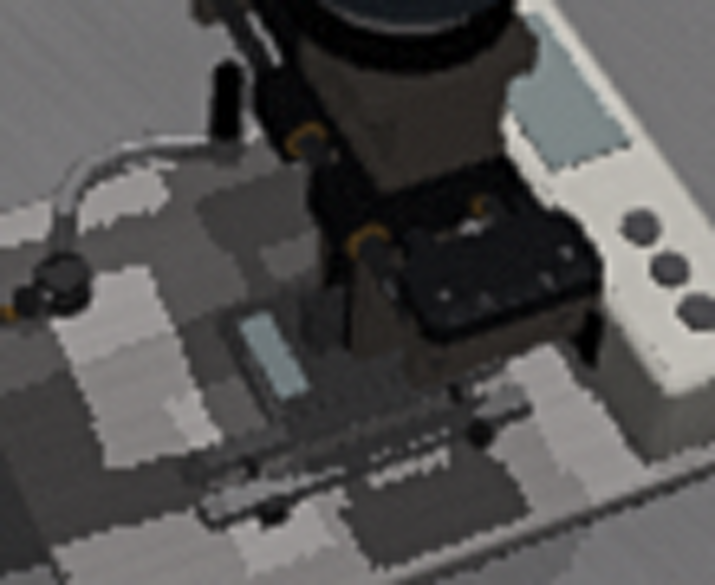

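>>> arm_command:
  commands: [-0.1, -0.15, 0, 0, 0, 0, -1, -0.1, -0.15, 0, 0, 0, 0, -1, -0.1, -0.15, 0, 0, 0, 0, -1, -0.1, -0.15, 0, 0, 0, 0, -1, -0.1, -0.15, 0, 0, 0, 0, -1]

```text
time: 15.42
position: [0.5186, -0.1838, 0.0249]
eef_rot: [-0.462, -3.106, -0.001]
wrist_force: [-1.6, 5.9, -0.7]
finger_gap: 0.128
```

Run:
```python
from go import *
s=monitor.read_state();print(inst(s),s['ft_torque'])
```

```text
(array([ 3.82, -6.06, 24.89]), array([-3.26,  5.16, -0.7 ])) [1.05777543 0.45206615 0.16636379]
```

>>> arm_command:
  commands: [0, 0, 0, 0, 0, 0, -0.5, 0, 0, 0, 0, 0, 0, -0.5, 0, 0, 0, 0, 0, 0, -0.5, 0, 0, 0, 0, 0, 0, -0.5]

```text
time: 15.75
position: [0.5198, -0.1849, 0.0254]
eef_rot: [0.462, 3.106, -0.001]
wrist_force: [0.1, -0.2, -0.0]
finger_gap: 0.247
```

Run:
```python
from go import *
s=monitor.read_state();print(inst(s),s['finger_gap'],s['ft_torque'])
```

```text
(array([ 5.27, -6.77, 25.42]), array([ 0.19, -0.13, -0.02])) 0.24733668527645306 [-0.05626016 -0.03692121 -0.04064234]
```

>>> arm_command:
  commands: [0, 0, -10, 0, 0, 0, -0.5, 0, 0, -30, 0, 0, 0, -0.5, 0, 0, -65, 0, 0, 0, -1, 0, 0, -95, 0, 0, 0, -1, 0, 70, -95, 0, 0, 0, -1, 0, 110, -95, 0, 0, 0, -1, 0, 150, -95, 0, 0, 0, -1, 0, 150, -95, 0, 0, 0, -1, 0, 150, -95, 0, 0, 0, -1, 0, 150, -95, 0, 0, 0, -1]

```text
time: 16.58
position: [0.5632, -0.0399, 0.1208]
eef_rot: [0.457, 3.107, -0.0]
wrist_force: [-0.6, -1.2, 0.3]
finger_gap: 0.002
```

Run:
```python
from go import *
s=monitor.read_state();print(inst(s),s['finger_gap'])
a=camera("side");crop("side",a,270,180,150,120,5,"s13")
a=camera("top");crop("top",a,325,150,115,130,4.5,"t13")
```

```text
(array([  4.69, 144.53, 120.84]), array([-0.25, -1.3 ,  0.31])) 0.0018917353199181923
```

View pics/s13.png

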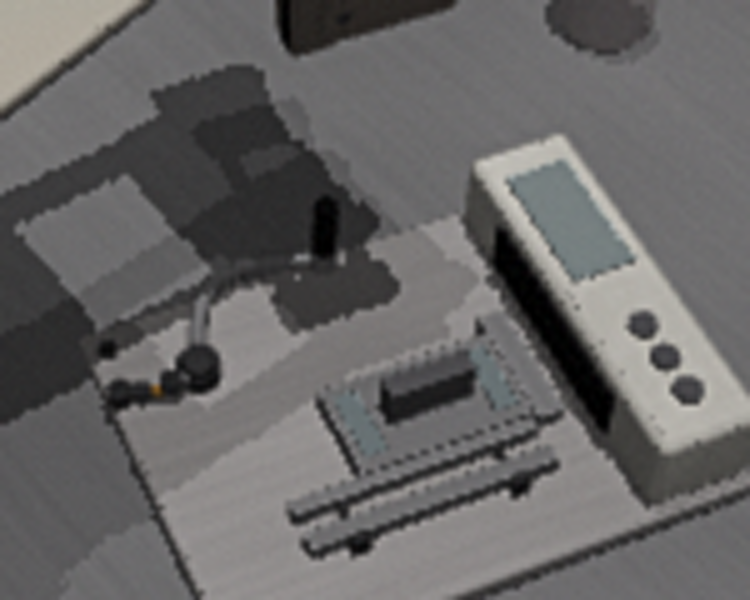

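View pics/t13.png

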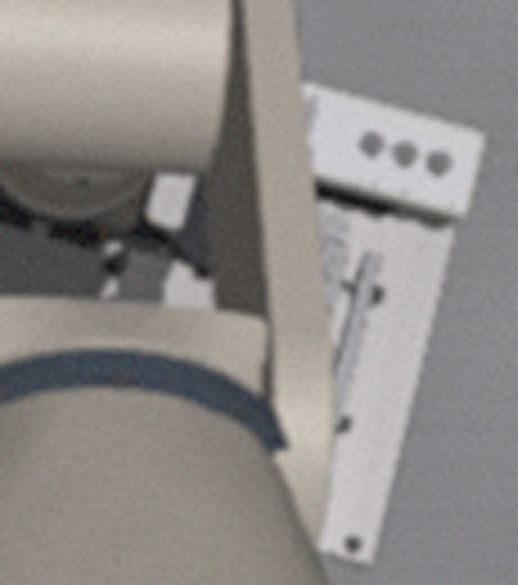

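>>> arm_command:
  commands: [2, -14, 35, 0, 0, 0, -1, 2, -14, 70, 0, 0, 0, -1, 2, -14, 80, 0, 0, 0, -1, 2, -14, 80, 0, 0, 0, -1, 2, -14, 80, 0, 0, 0, -1]

```text
time: 17.1
position: [0.5566, -0.0545, 0.0404]
eef_rot: [-0.463, -3.106, 0.0]
wrist_force: [-0.0, 0.5, -1.1]
finger_gap: 0.003
```

Run:
```python
from go import *
s=monitor.read_state();print(inst(s),s['finger_gap'])
a=camera("side");crop("side",a,270,130,150,150,4,"s14")
```

```text
(array([  2.68, 128.66,  40.43]), array([-0.15,  0.47, -1.06])) 0.0026228108428323297
```

View pics/s14.png

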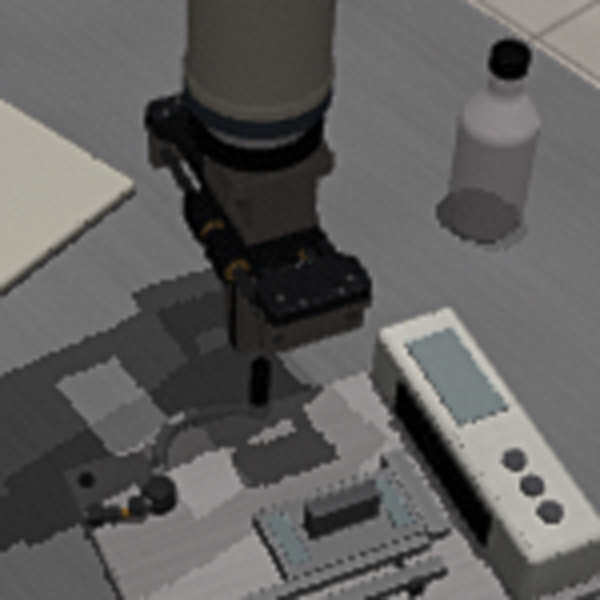

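>>> arm_command:
  commands: [0, -6, 0, 0, 0, 0, -1, 0, -12, 0, 0, 0, 0, -1, 0, -17, 0, 0, 0, 0, -1, 0, -22, 0, 0, 0, 0, -1, 0, -27, 0, 0, 0, 0, -1, 0, -32, 0, 0, 0, 0, -1, 0, -36, 0, 0, 0, 0, -1]

```text
time: 17.73
position: [0.5496, -0.0885, 0.0419]
eef_rot: [0.462, 3.101, 0.002]
wrist_force: [5.6, 4.6, 0.8]
finger_gap: 0.009
```

Run:
```python
from go import *
s=monitor.read_state();print(inst(s),s['finger_gap'])
a=camera("side");crop("side",a,270,130,150,150,4,"s15")
```

```text
(array([ 5.76, 94.08, 41.86]), array([3.99, 6.  , 0.84])) 0.008797401089590089
```

View pics/s15.png

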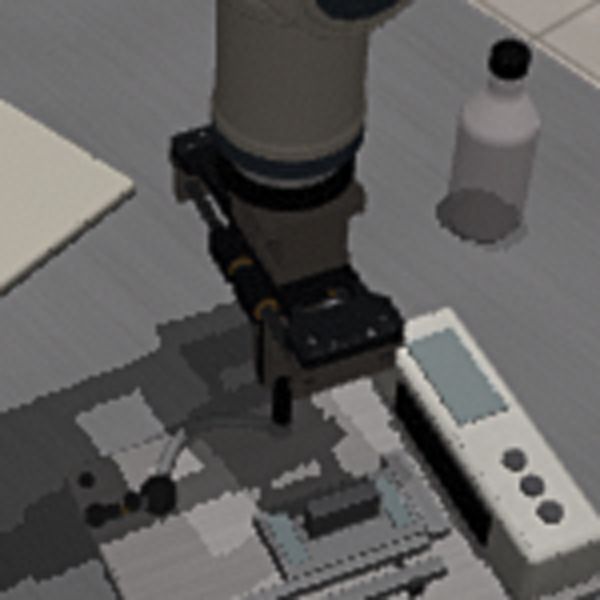

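>>> arm_command:
  commands: [0, -3, 0, 0, 0, 0, -1, 0, -6, 0, 0, 0, 0, -1, 0, -9, 0, 0, 0, 0, -1, 0, -12, 0, 0, 0, 0, -1, 0, -15, 0, 0, 0, 0, -1, 0, -17, 0, 0, 0, 0, -1, 0, -17, 0, 0, 0, 0, -1, 0, -17, 0, 0, 0, 0, -1]

```text
time: 18.45
position: [0.5404, -0.1047, 0.0398]
eef_rot: [-0.462, -3.106, 0.0]
wrist_force: [-0.6, -0.8, -0.4]
finger_gap: 0.006
```

Run:
```python
from go import *
s=monitor.read_state();print(inst(s),s['finger_gap'])
a=camera("side");crop("side",a,270,130,150,150,4,"s16")
```

```text
(array([ 1.67, 75.93, 39.78]), array([-0.39, -0.91, -0.44])) 0.006249782860781888
```

View pics/s16.png

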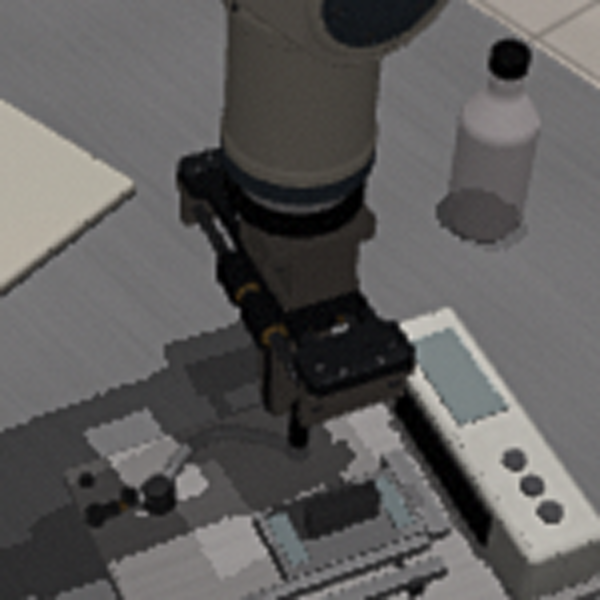

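Force is zero: the arm seems to have tipped. Retreat and look.

>>> arm_command:
  commands: [0, 8, 0, 0, 0, 0, -1, 0, 15, -20, 0, 0, 0, -1, 0, 25, -50, 0, 0, 0, -1, 0, 60, -80, 0, 0, 0, -1, 0, 90, -110, 0, 0, 0, -1, 0, 130, -120, 0, 0, 0, -1, 0, 170, -120, 0, 0, 0, -1, 0, 210, -120, 0, 0, 0, -1, 0, 250, -120, 0, 0, 0, -1, 0, 250, -120, 0, 0, 0, -1, 0, 250, -120, 0, 0, 0, -1, 0, 250, -120, 0, 0, 0, -1]

```text
time: 19.5
position: [0.6132, 0.1348, 0.1595]
eef_rot: [-0.46, -3.107, 0.001]
wrist_force: [-0.3, 0.2, -0.1]
finger_gap: 0.006
```

Run:
```python
from go import *
s=monitor.read_state();print(inst(s),s['finger_gap'],s['wrist_force'])
a=camera("side");crop("side",a,280,200,150,120,5,"s17")
a=camera("top");crop("top",a,325,150,115,130,4.5,"t17")
```

```text
(array([  1.88, 326.24, 159.54]), array([-0.3 ,  0.09, -0.08])) 0.0064812825081365846 [-0.25696554  0.17142686 -0.08186636]
```

View pics/s17.png

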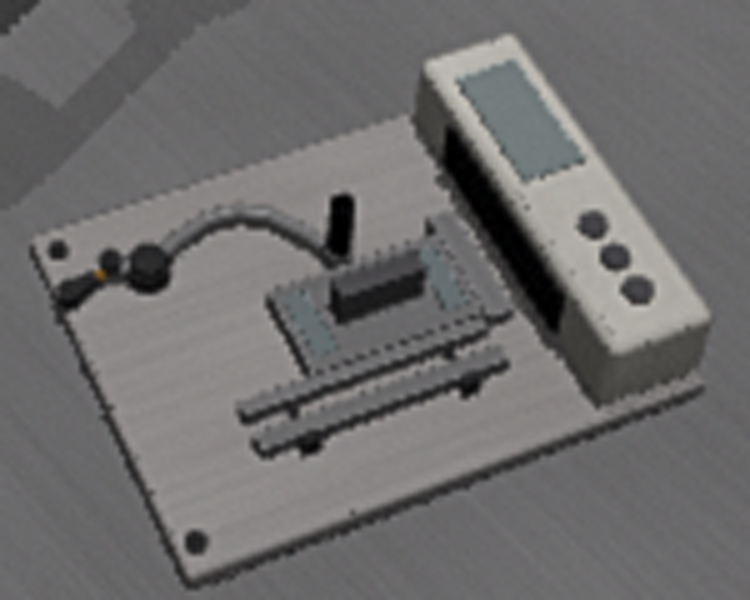

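View pics/t17.png

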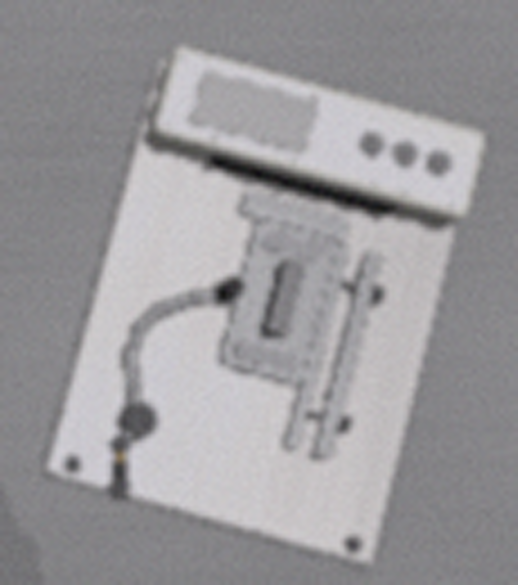

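Run:
```python
from go import *
a=cv2.imread("pics/s13.png");b=cv2.imread("pics/s17.png")
# align frames: full px -> s13 offset (270,180), s17 (280,200), both x5
a=a[100:,50:];h,w_=min(a.shape[0],b.shape[0]),min(a.shape[1],b.shape[1]);a=a[:h,:w_];b=b[:h,:w_]
t=a[230:330,260:490];r=cv2.matchTemplate(b,t,cv2.TM_CCOEFF_NORMED);m=cv2.minMaxLoc(r);print(m[1],m[3],"orig",(260,230))
v=np.hstack([a[180:380,230:540],b[180:380,230:540]]);cv2.imwrite("pics/cmp.png",cv2.resize(v,None,fx=1.28,fy=1.28))
im=camera("side");crop("side",im,330,235,60,50,12,"s18")
```

```text
0.7562612891197205 (260, 230) orig (260, 230)
```

View pics/cmp.png

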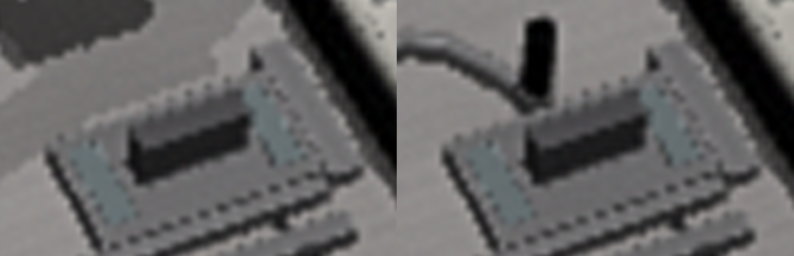

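View pics/s18.png

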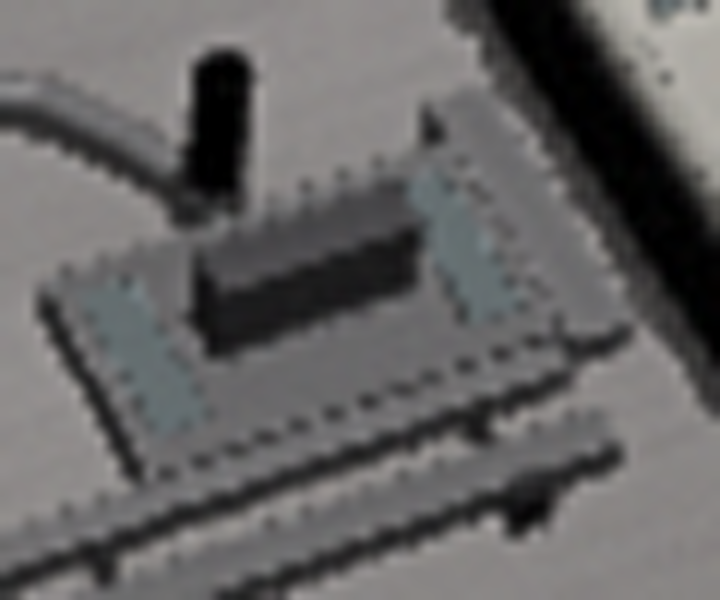

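Run:
```python
from plant import manip
print(manip.hand_in())
```

```text
the job is handed in; nothing more can be done
None
```

The job is handed in at about 20 s of the 72 s allowed. The interface reports no verdict, so the outcome rests on my own checks.

**What I did**
- I pushed the arm's knob back past its tipping point. It then stayed open with the robot off it.
- I took the slide off the white board by its rib and set it on the stage. I felt for each edge separately and found the strip about 4 mm to +y of mid setting.
- I pressed the slide on both edges at once with about 3–5 N each. I held that for more than half a second and let go.
- I then tipped the arm over from behind so it closed by itself, and backed the robot away.

**Last checks**
- **Position:** the final pictures show the slide flat and flush with both edges. Template matching found no shift of it from before to after the arm closed, though that match scored only 0.76.
- **Arm:** the pictures show the nose resting on the slide's side.
- **Robot:** it stands clear, with wrist force near zero.

**Not checked**
- I could not measure the final contact forces of the nose and side edge on the slide, and inferred them from the pictures.
- I did not re-measure the bottle, roll and bowl. None of the moves went near them.

The only disagreement was that the two cameras differed by 2–4 mm on where the strip stands. Feeling for it matched the top camera.

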